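Load the colour standards in order of shade

ROBOT

A 6-joint arm with a two-finger parallel gripper is mounted at the origin on the work surface. World frame = base frame: x ahead of the robot, y to its left, z up, the work surface at z = 0. Lengths are in m, angles in rad, forces in N, time in s.
With the tool pointing down it reaches from about 0.3 to 0.85 m from the base axis. Payload 5.4 kg.
Tool frame: the origin (TCP) lies midway between the tips of the shut fingers; the grasp point (between the pads) lies 19 mm behind it (ctrl.grasp_offset is the distance from the TCP to the grasp point, in m); z points along the fingers, y is the direction in which the jaws open and shut (so a half turn about z gives the same grasp; the last joint's range is limited). The gripper opens to 85 mm and grips with 20 to 120 N. Pads are 22 mm wide; open, the fingers measure 114 mm over their backs; the gripper's body (76 mm by 85 mm) begins 54 mm behind the grasp point. The pads swing forward as they close: fully open they stand 13 mm farther back than shut.
Start: joints at [-1.334, 0.158, 1.597, -0, 1.386, -0.21], TCP at [0.248, -0.519, 0.231] pointing down, gripper open.
Joint ranges: [-2.91, 2.91], [-0.94, 2.29], [0.18, 2.7], [-1.29, 4.43], [0.17, 2.64], [-3, 3]. Speed limits (rad/s): [2.57, 2.57, 3.14, 3.14, 3.14, 3.14].

INTERFACE

Orientations are given as [roll, pitch, yaw] about the fixed x, y, z axes, in that order (R = Rz(yaw) Ry(pitch) Rx(roll)).
In Python, from station import ctrl, capture, camera_params, sign_off gives the robot as it stands.
- The arm moves only by the tool move_arm, never from a script. Its argument "rows" is a list that holds one entry, the list of rows, each a list of 5 numbers: the opening, from 0 (shut) to 1 (fully open), then the shift along the tool's x, y, z as a fraction of full scale, then the turn about the tool's z as a fraction of full scale. A call has 1 to 20 rows; each row shifts and turns the commanded pose from where the row before left it, along the tool's axes as they then stand; what a row does not reach is not made up. Full scale, the value 1, is 0.25 m for a shift and 0.15 rad for a turn. A row lasts 1/10 s, in which the tool goes at most 50 mm and 8.59 degrees, less where a joint would pass 70% of its speed; a pose out of reach is approached as far as the arm can. A call with a number of a shift or a turn outside -1 to 1 is refused whole. A call with a gripper value outside its range is refused whole. The fingers move at their own pace and stop on an object; the grip force is fixed at half the most. Time passes only in rows, so rows that do not move let the fingers close. It gives the time, the measured TCP pose, the force and the opening at its end, in the units of the state.
- ctrl.read_state(): the state, without advancing time (a new reading comes with each control period).
- capture(name): name is "scene" or "top" or "wrist"; returns the picture (400x640x3 uint8, blue, green, red); there is no depth.
- camera_params(name): a dict with "mtx" (3x3 intrinsics, pixels), "eye" and "attitude" of the camera in the world. Camera axes: x right, y up, looking along -z (the intrinsics and any distortion apply to the point x, -y, -z); pixel columns grow to the right and rows downward; lengths in m; the calibration is good to about 2 mm. A picture is of the moment at which its call begins: read the wrist's pose just before it. camera_params takes no time and is no camera call; for the wrist camera it gives the pose at the moment of the call.
- sign_off(): hands the job in, once; it reports no verdict.
The state is a dict: "clock": time; "q": joint angles; "qvel": joint speeds; "effort": joint torques, N m; "eef_pos": TCP position; "tcp_rot": TCP orientation; "force": force on the tool from outside, world axes, zero at the start; "moment": the same for the moment, N m; "opening": finger opening in m.
Only numpy, scipy, OpenCV 4.12 (cv2) and the standard library are available. Lean on these libraries where they do the work, as an engineer would, in place of code of your own. Each camera call takes 0.05 s, during which the arm holds its last target. There are 200 camera calls.

TASK

Get the reader's carrier ready for the morning colour check: stand the four pink glass standards in its four cups, one in each, in order of shade, the palest in the cup next to the yellow nose and each next one darker, so that the darkest ends up by the grey grip bar. Set each one down upright in its cup, without dropping or tipping any, and leave the amber bottle and the black-lidded jar where they stand.

Things in the scene. Friction and masses are not known exactly. Their poses are not given: they have to be found in the camera images.
- std_palest: sealed colour standard, palest of the four, almost white with a breath of pink: an upright round glass vial, 28 mm diameter and 62 mm tall including its 27 mm screw cap (the top 15 mm), vial and cap in the same shade; about 45 g; loose. Origin: centre of its underside, z up; it stands on a thin flat grey-blue mat (200 x 250 mm, 3 mm thick, fixed to the bench) at the start
- std_light: sealed colour standard, light pink, second palest: an upright round glass vial, 28 mm diameter and 62 mm tall including its 27 mm screw cap (the top 15 mm), vial and cap in the same shade; about 45 g; loose. Origin: centre of its underside, z up; it stands on a thin flat grey-blue mat (200 x 250 mm, 3 mm thick, fixed to the bench) at the start
- std_mid: sealed colour standard, strong rose pink, second darkest: an upright round glass vial, 28 mm diameter and 62 mm tall including its 27 mm screw cap (the top 15 mm), vial and cap in the same shade; about 45 g; loose. Origin: centre of its underside, z up; it stands on a thin flat grey-blue mat (200 x 250 mm, 3 mm thick, fixed to the bench) at the start
- std_darkest: sealed colour standard, very dark wine red, darkest of the four: an upright round glass vial, 28 mm diameter and 62 mm tall including its 27 mm screw cap (the top 15 mm), vial and cap in the same shade; about 45 g; loose. Origin: centre of its underside, z up; it stands on a thin flat grey-blue mat (200 x 250 mm, 3 mm thick, fixed to the bench) at the start
- seat_1: first seat, beside the pointed yellow nose of the fixed blue carrier (white deck, 76 x 300 mm, row of four seats 56 mm apart): shallow grey cup with black floor, 50 mm outside, 44 mm inside diameter. Origin: centre of its underside, 22 mm above the bench; floor 2 mm, rim 7 mm above it. x axis along the row towards the nose, z up
- seat_2: second seat from the yellow nose of the fixed blue carrier (white deck, 76 x 300 mm, row of four seats 56 mm apart): shallow grey cup with black floor, 50 mm outside, 44 mm inside diameter. Origin: centre of its underside, 22 mm above the bench; floor 2 mm, rim 7 mm above it. x axis along the row towards the nose, z up
- seat_3: third seat from the yellow nose of the fixed blue carrier (white deck, 76 x 300 mm, row of four seats 56 mm apart): shallow grey cup with black floor, 50 mm outside, 44 mm inside diameter. Origin: centre of its underside, 22 mm above the bench; floor 2 mm, rim 7 mm above it. x axis along the row towards the nose, z up
- seat_4: fourth and last seat, beside the grey grip bar (36 mm above the bench, 50 mm from this seat's centre) of the fixed blue carrier (white deck, 76 x 300 mm, row of four seats 56 mm apart): shallow grey cup with black floor, 50 mm outside, 44 mm inside diameter. Origin: centre of its underside, 22 mm above the bench; floor 2 mm, rim 7 mm above it. x axis along the row towards the nose, z up
- reagent_bottle: amber reagent bottle with a white cap, 64 mm diameter, 140 mm tall, standing on the bench beyond the work; bystander. Origin: centre of its underside, z up
- jar: squat white jar with a black lid, 72 mm diameter, 85 mm tall, standing on the bench beyond the work; bystander. Origin: centre of its underside, z up
Mind the look-alikes: they are no part of the job. There is more than one size of the std_darkest; the job needs the larger. Of the things shaped like the std_palest, the white one is meant.

How it is judged:
By the outcome, as a careful person would: the job done as asked, in the order asked, and still so for the second after the job is handed in, with the robot touching nothing.
It also fails if it takes over 104 s, if anything falls off the work surface, if the arm or the gripper's body presses on something with over 40 N, if the wrist force passes 120 N, or if a joint passes its speed limit or range.

## Working session

There is one attempt and no reset: what is moved stays moved. The work goes in short steps, Python scripts to look and compute and a tool call to move; the robot and the scene stay as the last step left them, time stands still between calls to the robot, and variables do not carry over. Pictures are saved under pics/ and viewed, about 12 in all and at most 16, crops included, and the job is handed in when it is done.

Besides the shell and the picture viewer there is one more tool, called after "Request:" as name(argument=value, ...) on one line, values as JSON. move_arm: Moves the arm, as the interface text tells. Its arguments: {"type":"object","properties":{"rows":{"type":"array","items":{"type":"array","items":{"type":"array","items":{"type":"number"}}}}},"required":["rows"]}

```bash
mkdir -p pics; ls; python3 - <<'E'
from station import *
import cv2
for n in("scene","top"):
    cv2.imwrite(f"pics/{n}0.png",capture(n)); p=camera_params(n); print(n,p)
print(camera_params("wrist")); s=ctrl.read_state();print(s, ctrl.grasp_offset)
E
```

```text
pics
scene {'mtx': array([[469.56702089,   0.        , 320.04286311],
       [  0.        , 469.56702089, 200.34610781],
       [  0.        ,   0.        ,   1.        ]]), 'eye': array([ 1.16646645, -0.36721991,  0.53114725]), 'attitude': array([0.96536023, 0.0023297 , 0.99349805])}
top {'mtx': array([[491.55786892,   0.        , 328.00418333],
       [  0.        , 491.55786892, 195.39695132],
       [  0.        ,   0.        ,   1.        ]]), 'eye': array([0.44874407, 0.02462575, 1.02462113]), 'attitude': array([ 0.12818077, -0.01069628, -1.59640028])}
{'mtx': array([[328.43011299,   0.        , 319.92584209],
       [  0.        , 328.43011299, 199.09156322],
       [  0.        ,   0.        ,   1.        ]]), 'eye': array([ 0.31995502, -0.48421395,  0.37384307]), 'attitude': array([-0.31268356,  0.00136233, -1.12367617])}
{'clock': 0.1, 'q': array([-1.33410370e+00,  1.59019671e-01,  1.59813934e+00,  2.31440564e-05,
        1.38619396e+00, -2.10122332e-01]), 'qvel': array([-0.00059192, -0.0005072 , -0.00207074, -0.00133686, -0.00019952,
       -0.0012494 ]), 'effort': array([ 1.94019503e-04, -3.96990430e+01, -3.32338321e+01, -2.64951796e-04,
        4.15229268e-03, -1.59221798e-05]), 'eef_pos': array([ 0.24829796, -0.51801279,  0.23037991]), 'tcp_rot': array([-3.13987580e+00, -3.89409175e-04,  4.46810359e-01]), 'force': array([0.37317703, 0.63834823, 0.46923702]), 'moment': array([-0.02531258, -0.04253754, -0.00450944]), 'opening': 0.08533034756766215} 0.0187
```

View pics/top0.png

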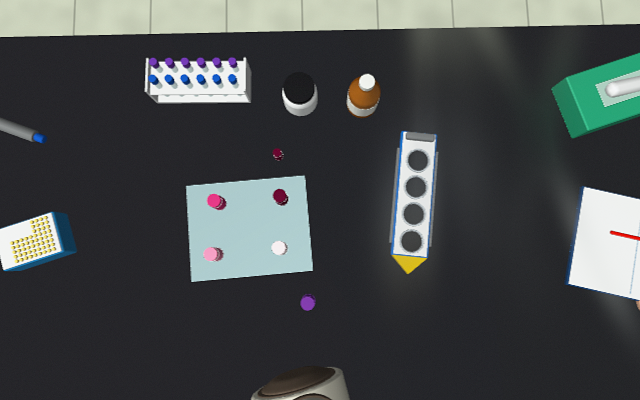

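View pics/scene0.png

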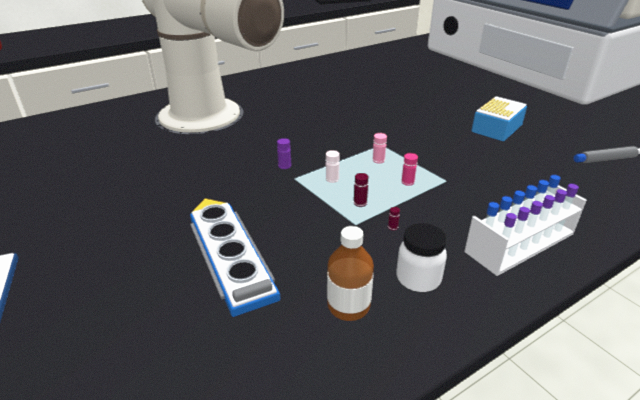

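The top view shows the mat vials: palest (279,248), light (213,254), mid (216,201) and darkest (281,197). The seats run from seat 1 at (411,241) by the yellow nose to seat 4 at (418,160) by the grip bar. The look-alikes are the purple vial (308,303) and the small dark one (278,154). The scene view agrees. Next I'll enlarge both to pick points to triangulate.

```bash
cat > h.py <<'E'
import numpy as np, cv2
from scipy.spatial.transform import Rotation as R
from station import *
def ray(p,uv):
    u,v=uv; K=p["mtx"]
    d=np.array([(u-K[0,2])/K[0,0],-(v-K[1,2])/K[1,1],-1])
    return np.array(p["eye"]),R.from_euler("xyz",p["attitude"]).apply(d)
def atz(p,uv,z):
    e,d=ray(p,uv); return e+d*(z-e[2])/d[2]
def tri(obs):
    A=np.zeros((3,3));b=np.zeros(3)
    for p,uv in obs:
        e,d=ray(p,uv); d=d/np.linalg.norm(d); M=np.eye(3)-np.outer(d,d); A+=M;b+=M@e
    x=np.linalg.solve(A,b); return x
def proj(p,X):
    c=R.from_euler("xyz",p["attitude"]).inv().apply(np.array(X)-p["eye"]); K=p["mtx"]
    return K[0,2]+K[0,0]*c[0]/-c[2], K[1,2]-K[1,1]*c[1]/-c[2]
E
python3 - <<'E'
import cv2
a=cv2.imread("pics/top0.png");b=cv2.imread("pics/scene0.png")
cv2.imwrite("pics/c1.png",cv2.resize(a[125:275,190:440],None,fx=3.2,fy=3.2,interpolation=2))
cv2.imwrite("pics/c2.png",cv2.resize(b[125:315,190:450],None,fx=3,fy=3,interpolation=2))
E
```

```text
(no output)
```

View pics/c1.png

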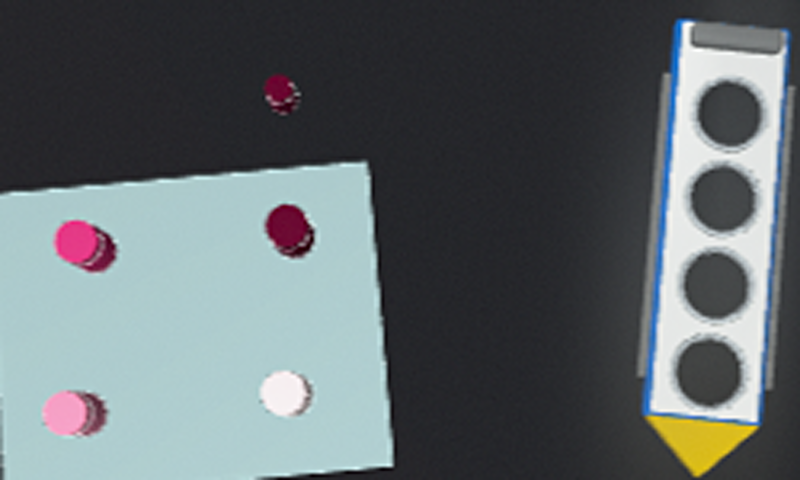

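View pics/c2.png

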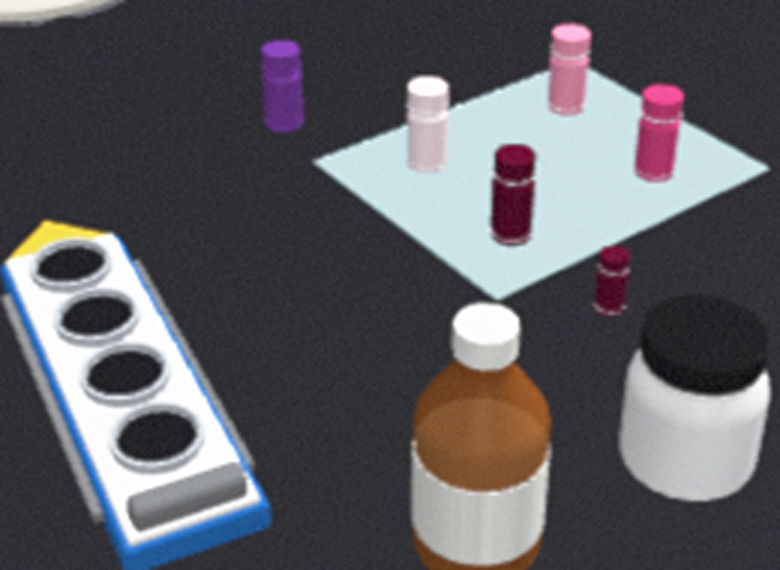

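The crops show the cap-top centres and rim centres clearly in both views. I'll triangulate from those.

```bash
python3 - <<'E'
from h import *
t=camera_params("top");s=camera_params("scene");np.set_printoptions(precision=4,suppress=True)
T=dict(pal=(286,393),light=(66,413),mid=(77,242),dark=(288,226),s1=(708,371),s2=(715,285),s3=(722,199),s4=(729,114))
S=dict(pal=(428,87),light=(571,34),mid=(663,95),dark=(515,155),s1=(70,264),s2=(96,316),s3=(124,372),s4=(156,437))
for k in T:
    a=np.array(T[k])/3.2+[190,125]-.3; b=np.array(S[k])/3+[190,125]-.3
    X=tri([(t,a),(s,b)]); z=.065 if k[0]!='s' else .029
    print(k,X,np.subtract(proj(t,X),a),"top@z",atz(t,a,z)[:2],"scene@z",atz(s,b,z)[:2])
print(atz(t,(300,93),.085),atz(t,(366,82),.14),atz(t,(308,303),.062),atz(t,(278,154),.04))
E
```

```text
pal [0.4736 0.1104 0.0643] [-0.8659 -0.513 ] top@z [0.4725 0.1087] scene@z [0.4754 0.1115]
light [0.4646 0.2431 0.0635] [-0.5651 -0.373 ] top@z [0.4639 0.2416] scene@z [0.4673 0.2425]
mid [0.569  0.2371 0.0636] [-0.7124 -0.5173] top@z [0.5678 0.2354] scene@z [0.5713 0.2372]
dark [0.5756 0.1075 0.0638] [-0.6565 -0.4244] top@z [0.5746 0.1062] scene@z [0.5777 0.1078]
s1 [ 0.4807 -0.1549  0.0263] [-0.1128 -0.0433] top@z [ 0.4805 -0.1546] scene@z [ 0.4845 -0.1558]
s2 [ 0.5354 -0.1619  0.0253] [-0.2247 -0.0872] top@z [ 0.5349 -0.1617] scene@z [ 0.5403 -0.163 ]
s3 [ 0.5906 -0.169   0.0258] [-0.1853 -0.073 ] top@z [ 0.59   -0.1688] scene@z [ 0.5945 -0.17  ]
s4 [ 0.6463 -0.1763  0.0248] [-0.2464 -0.0996] top@z [ 0.6453 -0.176 ] scene@z [ 0.6509 -0.1774]
[0.7752 0.0617 0.085 ] [ 0.7747 -0.0643  0.14  ] [0.3652 0.0549 0.062 ] [0.6629 0.1106 0.04  ]
```

Heights check out: caps measured about 64 mm (expected 65), rims about 26 mm (expected 29), seat pitch about 55.6 mm. I'll set yaw to 0, so tool x = +X, y = −Y and z = down, with the jaws across the row. Then I'll go above the palest.

Request:
move_arm(rows=[[[1,0,0,0,1],[1,0,0,0,1],[1,0,0,0,0.98],[1,0.056,-0.157,0.02,0],[1,0.056,-0.157,0.02,0],[1,0.056,-0.157,0.02,0],[1,0.056,-0.157,0.02,0],[1,0.056,-0.157,0.02,0],[1,0.056,-0.157,0.02,0],[1,0.056,-0.157,0.02,0],[1,0.056,-0.157,0.02,0],[1,0.056,-0.157,0.02,0],[1,0.056,-0.157,0.02,0],[1,0.056,-0.157,0.02,0],[1,0.056,-0.157,0.02,0],[1,0.056,-0.157,0.02,0],[1,0.056,-0.157,0.02,0],[1,0,0,0,0]]])

```text
clock: 1.9
eef_pos: [0.4443, 0.035, 0.1602]
tcp_rot: [-3.14, 0.002, 0.006]
force: [0.0, -0.7, 0.3]
opening: 0.0852
```

```bash
python3 - <<'E'
from h import *
p=camera_params("wrist"); s=ctrl.read_state(); cv2.imwrite("pics/w1.png",capture("wrist"))
print(s["eef_pos"],p["eye"],p["attitude"])
for X in ([.474,.110,.065],[.465,.242,.065],[.569,.2365,.065],[.5755,.107,.065]): print(proj(p,X))
E
```

```text
[0.44428399 0.0350299  0.16024762] [0.52386392 0.03519412 0.30350686] [-3.14621335e-01  1.40573957e-03 -1.56482588e+00]
(np.float64(218.53635387051895), np.float64(162.6818622677419))
(np.float64(42.577232904353764), np.float64(173.48047604699778))
(np.float64(10.070693182796617), np.float64(16.977860479461242))
(np.float64(209.04700047211605), np.float64(6.899896733816632))
```

View pics/w1.png

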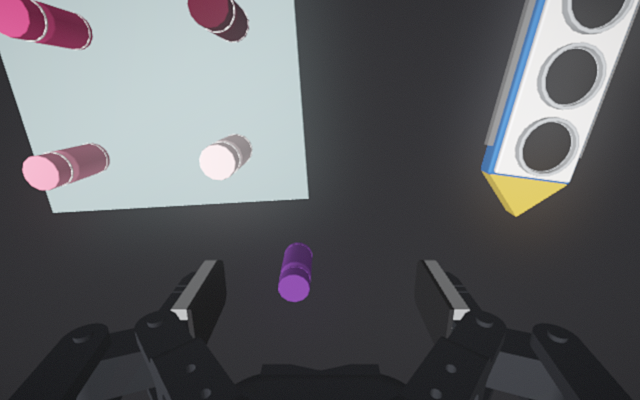

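The wrist view has the palest cap at (218,162), where my estimate projects, and the other three match within a few pixels. I'll grasp the palest now.

Request:
move_arm(rows=[[[1,0.04,-0.1,0,0],[1,0.04,-0.1,0,0],[1,0.04,-0.1,0,0],[1,0,0,0,0],[1,0,0,0.1,0],[1,0,0,0.1,0],[1,0,0,0.1,0],[1,0,0,0.1,0],[1,0,0,0.1,0],[1,0,0,0.06,0],[1,0,0,0.024,0],[1,0,0,0,0],[0,0,0,0,0],[0,0,0,0,0],[0,0,0,0,0],[0,0,0,0,0],[0,0,0,0,0],[0,0,0,0,0],[0,0,0,0,0],[0,0,0,0,0]]])

```text
clock: 3.95
eef_pos: [0.4752, 0.106, 0.0161]
tcp_rot: [3.142, -0.001, 0.0]
force: [-1.0, 0.2, 6.7]
opening: 0.0262
```

Request:
move_arm(rows=[[[0,0,0,-0.02,0],[0,0,0,-0.04,0],[0,0,0,-0.08,0],[0,0,0,-0.1,0],[0,0,0,-0.1,0],[0,0,0,-0.1,0],[0,0,0,-0.04,0],[0,0,0,0,0]]])

```text
clock: 4.75
eef_pos: [0.4757, 0.1059, 0.137]
tcp_rot: [3.141, -0.004, -0.0]
force: [0.1, 0.4, -0.3]
opening: 0.0266
```

```bash
python3 - <<'E'
from h import *
cv2.imwrite("pics/w2.png",capture("wrist"))
s=ctrl.read_state();print(s["eef_pos"],s["opening"],s["force"],s["q"])
E
```

```text
[0.47466575 0.10589781 0.13545769] 0.026027664659962518 [-0.64671627  0.23334683 -0.28589584] [-2.95908911e-02  2.53513205e-02  1.93815725e+00 -1.70612266e-05
  1.17724113e+00  1.54139385e+00]
```

View pics/w2.png

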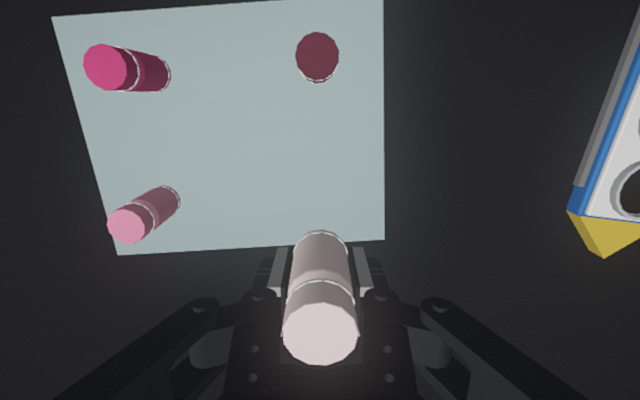

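The palest is held upright between the pads, with the cap at (320,330). I'll carry it to seat 1.

Request:
move_arm(rows=[[[0,0.01,0.06,0,0],[0,0.01,0.12,0,0],[0,0.005,0.16,0,0],[0,0,0.16,0,0],[0,0,0.16,0,0],[0,0,0.16,0,0],[0,0,0.14,0,0],[0,0,0.08,0,0],[0,0,0,0,0],[0,0,0,0.06,0],[0,0,0,0.06,0],[0,0,0,0.06,0],[0,0,0,0.06,0],[0,0,0,0.06,0],[0,0,0,0.04,0],[0,0,0,0.02,0],[0,0,0,0,0],[0,0,0,0,0]]])

```text
clock: 6.6
eef_pos: [0.4811, -0.1541, 0.0457]
tcp_rot: [3.141, -0.0, 0.0]
force: [0.5, -0.1, 0.1]
opening: 0.026
```

```bash
python3 - <<'E'
from h import *
a=capture("scene")[170:320,180:350]; b=capture("top")[130:280,370:460]; w=capture("wrist")
cv2.imwrite("pics/p1.png",np.hstack([cv2.resize(a,None,fx=2.6,fy=2.6),cv2.resize(b,None,fx=2.6,fy=2.6)]))
s=ctrl.read_state();print(s["eef_pos"],s["opening"],s["force"])
E
```

```text
[ 0.48127253 -0.1543626   0.04601174] 0.026239231297012906 [-0.38899873  0.55801377  0.34197391]
```

View pics/p1.png

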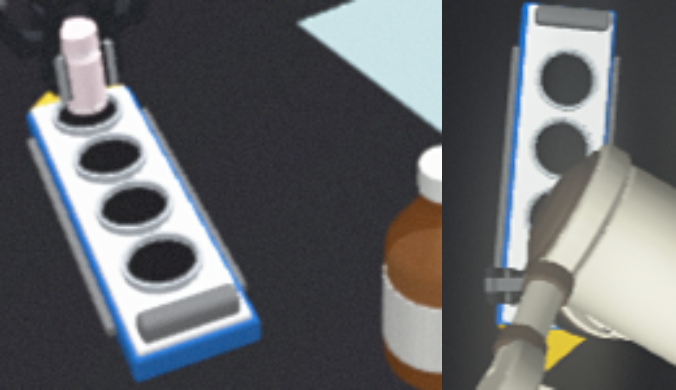

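The palest hangs centred over seat 1, with its base at about (87,108) just above the cup. I'll lower it until it touches.

Request:
move_arm(rows=[[[0,0,0,0.016,0],[0,0,0,0.012,0],[0,0,0,0.006,0],[0,0,0,0,0],[0,0,0,0,0]]])

```text
clock: 7.25
eef_pos: [0.4806, -0.1541, 0.0372]
tcp_rot: [-3.141, 0.001, -0.0]
force: [-2.7, 1.2, 5.5]
opening: 0.026
```

Contact came at z = 0.0372, as predicted. I'll release and rise.

Request:
move_arm(rows=[[[0.5,0,0,0,0],[0.6,0,0,0,0],[0.8,0,0,0,0],[1,0,0,0,0],[1,0,0,0,0],[1,0,0,0,0],[1,0,0,-0.03,0],[1,0,0,-0.06,0],[1,0,0,-0.1,0],[1,0,0,-0.12,0],[1,0,0,-0.1,0],[1,0,0,0,0]]])

```text
clock: 8.45
eef_pos: [0.4834, -0.1556, 0.144]
tcp_rot: [3.137, -0.007, -0.0]
force: [0.6, 0.3, 0.3]
opening: 0.0851
```

```bash
python3 - <<'E'
from h import *
cv2.imwrite("pics/w3.png",capture("wrist")); p=camera_params("wrist")
for X in ([.481,-.1545,.086],[.4815,-.155,.029],[.5365,-.162,.029],[.592,-.169,.029]): print(proj(p,X))
s=ctrl.read_state();print(s["eef_pos"],s["opening"],s["force"])
E
```

```text
(np.float64(318.8504732375188), np.float64(222.90146156479085))
(np.float64(319.46747852071877), np.float64(196.3265723427936))
(np.float64(328.5827080548955), np.float64(127.76866675138588))
(np.float64(339.004752590545), np.float64(48.71270953660567))
[ 0.48215305 -0.1549      0.14168024] 0.08555786740700783 [-0.12603928 -0.3767109  -0.05768046]
```

View pics/w3.png

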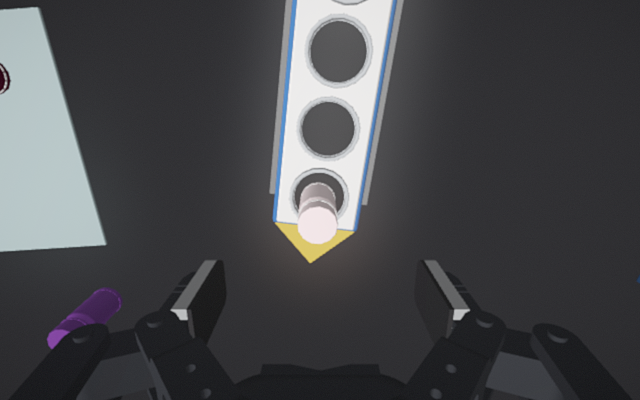

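The palest stands upright in seat 1, cap at (318,224), and seats 2 and 3 sit where predicted. Next is the light one.

Request:
move_arm(rows=[[[1,-0.007,-0.08,0,0],[1,-0.007,-0.15,0,0],[1,-0.007,-0.17,0,0],[1,-0.007,-0.17,0,0],[1,-0.007,-0.17,0,0],[1,-0.007,-0.17,0,0],[1,-0.007,-0.17,0,0],[1,-0.007,-0.17,0,0],[1,-0.007,-0.16,0,0],[1,-0.007,-0.12,0,0],[1,0,-0.058,0,0],[1,0,0,0,0],[1,0,0,0,0]]])

```text
clock: 9.8
eef_pos: [0.4631, 0.242, 0.1386]
tcp_rot: [3.141, 0.001, -0.0]
force: [-0.5, -0.1, -0.7]
opening: 0.0856
```

Request:
move_arm(rows=[[[1,0.008,0,0.08,0],[1,0,0,0.1,0],[1,0,0,0.1,0],[1,0,0,0.1,0],[1,0,0,0.08,0],[1,0,0,0.032,0],[1,0,0,0,0],[0,0,0,0,0],[0,0,0,0,0],[0,0,0,0,0],[0,0,0,0,0],[0,0,0,0,0],[0,0,0,0,0],[0,0,0,0,0],[0,0,0,0,0]]])

```text
clock: 11.3
eef_pos: [0.4662, 0.2432, 0.0172]
tcp_rot: [-3.141, -0.002, -0.0]
force: [-0.9, 0.5, 5.7]
opening: 0.0263
```

Request:
move_arm(rows=[[[0,0,0,-0.02,0],[0,0,0,-0.06,0],[0,0,0,-0.1,0],[0,0,0,-0.12,0],[0,0,0,-0.12,0],[0,0,0,-0.06,0],[0,0,0,0,0],[0,0.028,0.07,0,0],[0,0.028,0.14,0,0],[0,0.028,0.18,0,0],[0,0.028,0.18,0,0],[0,0.028,0.18,0,0],[0,0.028,0.18,0,0],[0,0.028,0.18,0,0],[0,0.028,0.18,0,0],[0,0.028,0.16,0,0],[0,0.03,0.11,0,0],[0,0,0.06,0,0],[0,0,0,0,0],[0,0,0,0,0]]])

```text
clock: 13.3
eef_pos: [0.535, -0.1608, 0.1356]
tcp_rot: [-3.14, 0.002, 0.0]
force: [-0.4, 0.1, -0.0]
opening: 0.0264
```

Request:
move_arm(rows=[[[0,0.006,0.005,0.06,0],[0,0,0,0.08,0],[0,0,0,0.08,0],[0,0,0,0.06,0],[0,0,0,0.05,0],[0,0,0,0.03,0],[0,0,0,0.016,0],[0,0,0,0.01,0],[0,0,0,0,0],[0,0,0,0,0]]])

```text
clock: 14.3
eef_pos: [0.5377, -0.1636, 0.0404]
tcp_rot: [3.141, -0.001, -0.0]
force: [0.4, -0.2, -0.8]
opening: 0.0262
```

Request:
move_arm(rows=[[[0,0,0,0.006,0],[0,0,0,0.005,0],[0,0,0,0,0],[0,0,0,0,0]]])

```text
clock: 14.7
eef_pos: [0.5378, -0.1636, 0.0383]
tcp_rot: [3.141, -0.001, -0.0]
force: [-2.5, 1.5, 6.7]
opening: 0.0258
```

Request:
move_arm(rows=[[[0.5,0,0,0,0],[0.6,0,0,0,0],[0.8,0,0,0,0],[1,0,0,0,0],[1,0,0,0,0],[1,0,0,0,0],[1,0,0,-0.03,0],[1,0,0,-0.06,0],[1,0,0,-0.1,0],[1,0,0,-0.12,0],[1,0,0,-0.1,0],[1,0,0,0,0],[1,0,0,0,0]]])

```text
clock: 16.0
eef_pos: [0.5378, -0.1637, 0.1409]
tcp_rot: [3.14, -0.002, -0.0]
force: [-1.1, 0.3, -0.7]
opening: 0.0856
```

```bash
python3 - <<'E'
from h import *
cv2.imwrite("pics/w4.png",capture("wrist"));p=camera_params("wrist")
for X in ([.481,-.1545,.086],[.5375,-.163,.086],[.592,-.169,.029],[.6475,-.1765,.029]): print(proj(p,X))
s=ctrl.read_state();print(s["eef_pos"],s["opening"],s["force"])
E
```

```text
(np.float64(307.25402387179923), np.float64(296.76773506316437))
(np.float64(319.4148393758004), np.float64(221.38074678615146))
(np.float64(327.3868920804885), np.float64(126.51365485327916))
(np.float64(338.56488783410515), np.float64(46.415346198737296))
[ 0.53697967 -0.16319917  0.13953716] 0.08526588045248962 [-0.57260807  1.17122983 -0.12707203]
```

View pics/w4.png

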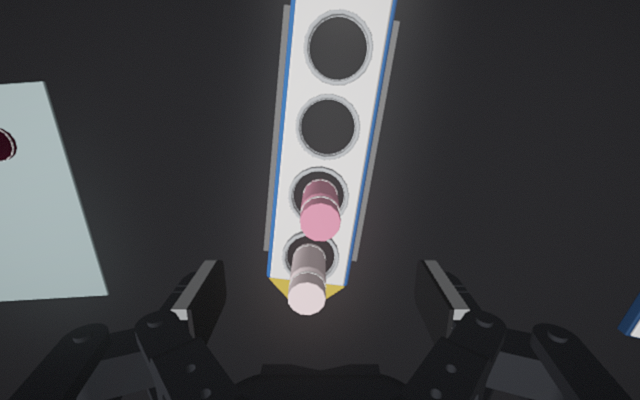

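The light one stands in seat 2, cap at (320,222), and the palest is undisturbed. Seats 3 and 4 appear at (328,126) and (338,48), as predicted. Next is the mid one.

Request:
move_arm(rows=[[[1,0.013,-0.08,0,0],[1,0.013,-0.15,0,0],[1,0.013,-0.17,0,0],[1,0.013,-0.17,0,0],[1,0.013,-0.17,0,0],[1,0.013,-0.17,0,0],[1,0.013,-0.17,0,0],[1,0.013,-0.17,0,0],[1,0.013,-0.17,0,0],[1,0.013,-0.12,0,0],[1,0,-0.06,0,0],[1,0,0,0,0],[1,0,0,0,0]]])

```text
clock: 17.35
eef_pos: [0.5694, 0.2355, 0.1387]
tcp_rot: [3.141, 0.002, -0.0]
force: [-0.1, 0.3, 0.6]
opening: 0.0852
```

Request:
move_arm(rows=[[[1,0,-0.004,0.08,0],[1,0,0,0.1,0],[1,0,0,0.1,0],[1,0,0,0.1,0],[1,0,0,0.08,0],[1,0,0,0.032,0],[1,0,0,0,0],[0,0,0,0,0],[0,0,0,0,0],[0,0,0,0,0],[0,0,0,0,0],[0,0,0,0,0],[0,0,0,0,0],[0,0,0,0,0],[0,0,0,0,0]]])

```text
clock: 18.85
eef_pos: [0.5707, 0.2379, 0.0176]
tcp_rot: [-3.141, -0.002, -0.0]
force: [-1.0, 0.0, 5.9]
opening: 0.0263
```

Request:
move_arm(rows=[[[0,0,0,-0.02,0],[0,0,0,-0.06,0],[0,0,0,-0.1,0],[0,0,0,-0.12,0],[0,0,0,-0.12,0],[0,0,0,-0.06,0],[0,0,0,0,0],[0,0.009,0.07,0,0],[0,0.009,0.14,0,0],[0,0.009,0.18,0,0],[0,0.009,0.18,0,0],[0,0.009,0.18,0,0],[0,0.009,0.18,0,0],[0,0.009,0.18,0,0],[0,0.009,0.18,0,0],[0,0.009,0.16,0,0],[0,0.009,0.11,0,0],[0,0,0.06,0,0],[0,0,0,0,0],[0,0,0,0,0]]])

```text
clock: 20.85
eef_pos: [0.5915, -0.1664, 0.1354]
tcp_rot: [-3.14, 0.002, -0.0]
force: [0.9, 0.2, -0.2]
opening: 0.0261
```

Request:
move_arm(rows=[[[0,0,0.006,0.06,0],[0,0,0,0.08,0],[0,0,0,0.08,0],[0,0,0,0.06,0],[0,0,0,0.05,0],[0,0,0,0.03,0],[0,0,0,0.014,0],[0,0,0,0.01,0],[0,0,0,0,0],[0,0,0,0,0]]])

```text
clock: 21.85
eef_pos: [0.5927, -0.1692, 0.0412]
tcp_rot: [3.141, -0.001, -0.0]
force: [0.6, 0.1, -0.3]
opening: 0.026
```

Request:
move_arm(rows=[[[0,0,0,0.006,0],[0,0,0,0.005,0],[0,0,0,0,0],[0,0,0,0,0]]])

```text
clock: 22.25
eef_pos: [0.5926, -0.1691, 0.0386]
tcp_rot: [3.141, -0.001, -0.0]
force: [-1.5, 0.2, 5.8]
opening: 0.0261
```

Request:
move_arm(rows=[[[0.5,0,0,0,0],[0.6,0,0,0,0],[0.8,0,0,0,0],[1,0,0,0,0],[1,0,0,0,0],[1,0,0,0,0],[1,0,0,-0.03,0],[1,0,0,-0.06,0],[1,0,0,-0.1,0],[1,0,0,-0.12,0],[1,0,0,-0.1,0],[1,0,0,0,0],[1,0,0,0,0]]])

```text
clock: 23.55
eef_pos: [0.5928, -0.1691, 0.1416]
tcp_rot: [3.141, -0.002, -0.0]
force: [-0.6, 0.2, -0.1]
opening: 0.0857
```

```bash
python3 - <<'E'
from h import *
cv2.imwrite("pics/w5.png",capture("wrist"));p=camera_params("wrist")
for X in ([.481,-.1545,.086],[.5375,-.163,.086],[.5925,-.169,.086],[.6475,-.1765,.029],[.5757,.107,.065]): print(proj(p,X))
s=ctrl.read_state();print(s["eef_pos"],s["opening"],s["force"])
E
```

```text
(np.float64(300.8240169011676), np.float64(359.22133248165943))
(np.float64(311.5675707914586), np.float64(294.33981406394275))
(np.float64(320.19887487455895), np.float64(220.95227946028461))
(np.float64(330.023796451953), np.float64(125.66295676477685))
(np.float64(-61.9290865004383), np.float64(231.7898781940442))
[ 0.59191436 -0.16870427  0.14009703] 0.08513371080614199 [-0.21916392 -0.67123703 -0.91310754]
```

View pics/w5.png

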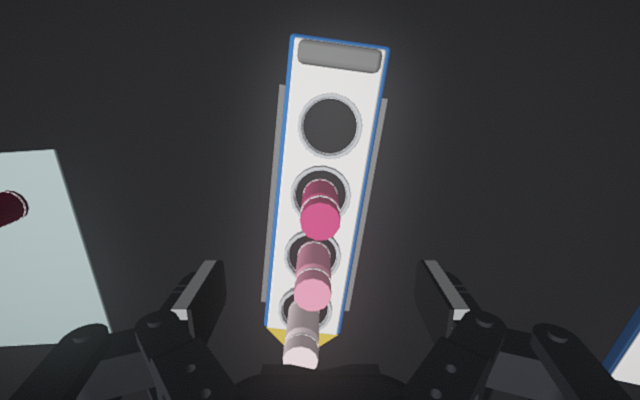

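Three are standing correctly and seat 4 is at (331,125). Last is the larger dark one.

Request:
move_arm(rows=[[[1,-0.008,-0.08,0,0],[1,-0.008,-0.14,0,0],[1,-0.008,-0.17,0,0],[1,-0.008,-0.17,0,0],[1,-0.008,-0.17,0,0],[1,-0.008,-0.17,0,0],[1,-0.008,-0.13,0,0],[1,-0.008,-0.074,0,0],[1,0,0,0,0],[1,0,0,0,0]]])

```text
clock: 24.6
eef_pos: [0.5752, 0.1077, 0.1392]
tcp_rot: [3.141, 0.002, 0.001]
force: [0.1, -0.2, 0.5]
opening: 0.0853
```

Request:
move_arm(rows=[[[1,0,0,0.08,0],[1,0,0,0.1,0],[1,0,0,0.1,0],[1,0,0,0.1,0],[1,0,0,0.08,0],[1,0,0,0.034,0],[1,0,0,0,0],[0,0,0,0,0],[0,0,0,0,0],[0,0,0,0,0],[0,0,0,0,0],[0,0,0,0,0],[0,0,0,0,0],[0,0,0,0,0],[0,0,0,0,0]]])

```text
clock: 26.1
eef_pos: [0.5772, 0.1072, 0.0179]
tcp_rot: [-3.142, -0.002, -0.0]
force: [-0.0, 0.3, 5.6]
opening: 0.0261
```

Request:
move_arm(rows=[[[0,0,0,-0.02,0],[0,0,0,-0.06,0],[0,0,0,-0.1,0],[0,0,0,-0.12,0],[0,0,0,-0.12,0],[0,0,0,-0.06,0],[0,0,0,0,0],[0,0.028,0.08,0,0],[0,0.035,0.14,0,0],[0,0.04,0.17,0,0],[0,0.04,0.17,0,0],[0,0.04,0.17,0,0],[0,0.04,0.17,0,0],[0,0.035,0.14,0,0],[0,0.02,0.09,0,0],[0,0,0,0,0],[0,0,0,0,0]]])

```text
clock: 27.8
eef_pos: [0.6447, -0.175, 0.1347]
tcp_rot: [-3.14, 0.003, -0.001]
force: [-0.0, -0.4, -0.1]
opening: 0.0261
```

Request:
move_arm(rows=[[[0,0.006,0.002,0.06,0],[0,0,0,0.08,0],[0,0,0,0.08,0],[0,0,0,0.06,0],[0,0,0,0.05,0],[0,0,0,0.028,0],[0,0,0,0.012,0],[0,0,0,0.008,0],[0,0,0,0,0],[0,0,0,0,0]]])

```text
clock: 28.8
eef_pos: [0.6478, -0.1762, 0.0431]
tcp_rot: [3.141, -0.001, -0.0]
force: [-0.1, -0.5, -0.1]
opening: 0.0265
```

Request:
move_arm(rows=[[[0,0,0,0.008,0],[0,0,0,0.006,0],[0,0,0,0.004,0],[0,0,0,0,0],[0,0,0,0,0]]])

```text
clock: 29.3
eef_pos: [0.6475, -0.176, 0.0389]
tcp_rot: [3.141, -0.0, -0.0]
force: [-2.8, 1.2, 5.6]
opening: 0.0262
```

Release, rise and move away from the carrier.

Request:
move_arm(rows=[[[0.5,0,0,0,0],[0.6,0,0,0,0],[0.8,0,0,0,0],[1,0,0,0,0],[1,0,0,0,0],[1,0,0,0,0],[1,0,0,-0.03,0],[1,0,0,-0.06,0],[1,0,0,-0.1,0],[1,0,0,-0.12,0],[1,0,0,-0.12,0],[1,-0.08,-0.08,0,0],[1,-0.1,-0.12,0,0],[1,-0.1,-0.15,0,0],[1,-0.1,-0.15,0,0],[1,-0.1,-0.15,0,0],[1,-0.1,-0.12,0,0],[1,0,-0.08,0,0],[1,0,0,0,0],[1,0,0,0,0]]])

```text
clock: 31.3
eef_pos: [0.5031, 0.0364, 0.1466]
tcp_rot: [3.141, -0.002, 0.001]
force: [0.7, -1.5, -0.7]
opening: 0.0856
```

```bash
python3 - <<'E'
from h import *
a=capture("scene"); b=capture("top")
cv2.imwrite("pics/f1.png",np.hstack([cv2.resize(a[140:320,180:450],None,fx=1.8,fy=1.8),cv2.resize(b[50:230+50,270:450],None,fx=1.8,fy=1.8)[:324]]))
s=ctrl.read_state();print(s["clock"],s["eef_pos"],s["opening"],s["force"])
E
```

```text
31.4 [0.5031044  0.03567    0.14609913] 0.08523112323557407 [-0.23187632  0.84015128  0.26020121]
```

View pics/f1.png

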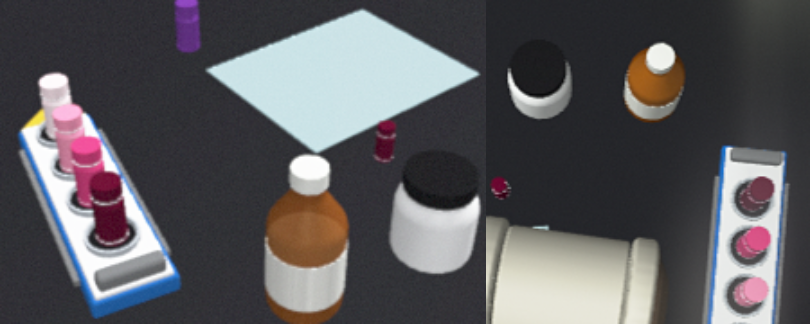

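The final picture shows all four upright in their cups, palest at the nose to darkest by the grip bar. The bottle, jar and look-alikes haven't moved, and the gripper is clear.

```bash
python3 -c "
from station import *
print(sign_off())"
```

```text
the job is handed in; nothing more can be done
None
```

The four standards stand upright in the carrier's four cups: palest by the yellow nose, then light, mid, and darkest by the grey grip bar. I handed the job in at about 31 s of the 104 s allowed.

- **Placing:** each one was lowered until it touched the cup floor, at about 5.5–7 N, within 1 mm of the predicted height, and only then released. Nothing was dropped or tipped.
- **Last checks:** the final scene view shows all four upright in order. In the top view the arm hid seat 1, so the palest was confirmed there from the scene view and earlier wrist pictures. The bottle, jar, purple vial and small dark vial look unmoved, and the gripper is clear of everything.
- **Disagreements:** the triangulated cup rims came out 3–4 mm lower than the stated height. The touch heights matched the stated one. The fingers read about 26 mm on the 28 mm vials, but every grip held.

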